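# Chock a row of pipe offcuts on the rack

## Task

Lay the medium and the thin pipe offcut on their sides on the plywood rack, across it like the thick one already there, so that the row runs thick, medium, thin away from the fixed stop. Close the row up with the wooden wedge, its sloping face against the thin pipe, until stop, pipes and wedge all touch, and only then swing the raised drop bar over and let it down into its catch behind the wedge. Leave the other things on the bench where they are.

Things in the scene. Friction and masses are not known exactly. Their poses are not given: they have to be found in the camera images.
- rack: Fixed plywood board 136 x 265 x 10 mm lying on the bench. Origin on the bench; at yaw 0 its x axis points away from the robot, y to the left (yaw varies +-0.15 rad), z up. The board spans x -68 to 68 and y -125 to 140 mm, top at z = 10 mm. Steel side lips, 7 mm high, inner faces at x = +-63 mm, run from y = -105 to 63 mm. The pipes lie along x; the row runs along +y.
- stop_face (a point): Middle of the foot of the fixed stop's inner face, at rack y = -105 mm on the board's top; axes as the rack's. The dark steel stop is 120 mm wide and 36 mm high. With all touching, the pipe axes lie 25, 69.7 and 104.4 mm from it along +y, the wedge's toe 113 mm and its heel 173 mm; the lowered bar's front face is at 181 mm.
- catch (a point): Middle of the catch's mouth, 52 mm above the bench, at rack x = -59, y = 81 mm; axes as the rack's. The bar drops between two upright cheeks, x = -67 to -51, y = 68 to 94 mm, tops at z = 52 mm. Two like cheeks, x = 55 to 77 mm, tops at z = 44 mm, hold the pivot on the far side.
- bar (a joint): Angle of the steel drop bar, rad: 0 = level, down in its catch; 1.68 to 1.82 = raised, leaning back past vertical away from the robot (starts and rests so; upper stop 1.9). Pulled over to below about 1.2 it falls by its own weight (0.12 kg). It lands on the wedge and stays up if the wedge is not far enough in.
- bar_pivot (a point): Pivot of the drop bar, at rack x = 66, y = 81, z = 36 mm, axis along the rack's y; axes as the rack's. The bar is 10 mm thick along y, 14 mm deep and reaches 177 mm from the pivot, at angle a in the direction (-cos a, 0, sin a) of the rack's frame. It turns easily. A concrete pillar stands behind and to the right, 40 to 90 mm farther out than the pivot: tilt the tool back to take the raised bar.
- bar_tip (a point): End of the drop bar's thumb tab (last 12 mm, 13 mm thick), 177 mm from the pivot; when down it stands out 43 mm beyond the near edge of the board.
- pipe_thick_mid (a point): Centre of the thick pipe offcut, 50 mm diameter, 110 mm long, 0.45 kg; its x axis is the pipe's axis. Starts lying across the rack, up to 10 mm from the stop. Plain steel, ends plugged; rolls easily.
- pipe_medium_mid (a point): Centre of the medium pipe offcut, 40 mm diameter, 110 mm long, 0.32 kg; its x axis is the pipe's axis. Starts lying on the bench. Rolls easily.
- pipe_thin_mid (a point): Centre of the thin pipe offcut, 30 mm diameter, 110 mm long, 0.22 kg; its x axis is the pipe's axis. Starts lying on the bench. Rolls easily.
- chock_mid (a point): Centre (21 mm up) of the wooden wedge, 48 mm wide (its x), 60 mm long (its y), 42 mm high (z), 0.17 kg. It stands on the bench. The face at its -y end slopes at 60 degrees from the toe edge on the underside up to the top; the +y end (heel) is upright and the sides (+-x) are flat and parallel.
- chock_toe (a point): Middle of the wedge's toe edge, on its underside, 30 mm from the centre along its -y; axes as the wedge's.
- bearing: Bystander: ball bearing lying flat, 68 mm across, 20 mm high; origin under its centre.
- small_spanner: Bystander: small combination spanner lying flat, 152 mm long along its y axis, 26 mm wide, 8 mm thick; origin under its centre.
- can_a: Bystander: upright spray can with a black cap, 66 mm diameter, 211 mm high, at the back beside the vice; origin under its centre.

How it is judged:
By the outcome, as a careful person would: the job done as asked, in the order asked, and still so for the second after the job is handed in, with the robot touching nothing.
It also fails if it takes over 72 s, if anything falls off the work surface, if the arm or the gripper's body presses on something with over 40 N, if the wrist force passes 120 N, or if a joint passes its speed limit or range.

## Robot

A 6-joint arm with a two-finger parallel gripper is mounted at the origin on the work surface; the furniture and walls round the work are solid. World frame = base frame: x ahead of the robot, y to its left, z up, the work surface at z = 0. Lengths are in m, angles in degrees, forces in N, time in s.
With the tool pointing down it reaches from about 0.3 to 0.75 m from the base axis. Payload 8.5 kg.
Tool frame: the origin (TCP) lies between the finger pads; the fingertips stand 17 mm ahead of it and the grasp point (between the pads) lies 2 mm behind it; z points along the fingers, y is the direction in which the jaws open and shut (so a half turn about z gives the same grasp; the last joint's range is limited). The gripper opens to 85 mm and grips with 20 to 120 N. Pads are 22 mm wide; open, the fingers measure 114 mm over their backs; the gripper's body (76 mm by 85 mm) begins 54 mm behind the grasp point. The pads swing forward as they close: fully open they stand 13 mm farther back than shut.
Start: joints at [61.461, 21.807, 74.336, -0, 83.858, -12.336], TCP at [0.153, 0.528, 0.248] pointing down, gripper open.
Joint ranges: [-178.18, 178.18], [-50.72, 133.34], [12.68, 142.11], [-81.47, 261.47], [9.98, 163.14], [-165.26, 165.26]. Speed limits (degrees/s): [136.94, 136.94, 180, 180, 180, 180].

## Interface

Orientations are given as a 3x3 rotation matrix whose columns are the frame's x, y, z axes.
In Python, from rig import readout, eyes, env gives the robot as it stands.
- The arm moves only by the tool arm_command, never from a script. Its argument "rows" is text: rows parted by semicolons, each of 7 numbers parted by spaces: the closure, from 0 (fully open) to 1 (shut), then the shift along the tool's x, y, z in mm, then the turn, a rotation vector about the tool's x, y, z in degrees. In form: grip dx dy dz rx ry rz; .... A call has 1 to 5 rows; each row shifts and turns the commanded pose from where the row before left it, along the tool's axes as they then stand; what a row does not reach is not made up. A row lasts 1/12 s, in which the tool goes at most 41.7 mm and 7.16 degrees, less where a joint would pass 70% of its speed; a pose out of reach is approached as far as the arm can. A call with a gripper value outside its range is refused whole. The fingers move at their own pace and stop on an object; "squeeze" is the grip in N (left out, the last holds). Time passes only in rows, so rows that do not move let the fingers close. It gives the time, the measured TCP pose, the force and the opening at its end, in the units of the state.
- readout.observe(): the state, without advancing time (a new reading comes with each control period).
- eyes.get_image(name): name is "side" or "top" or "wrist"; returns the picture (420x560x3 uint8, red, green, blue); there is no depth.
- eyes.camera_model(name): a dict with "mtx" (3x3 intrinsics, pixels), "k1" (the pictures are not rectified: a ray, as slopes to the right and down, at radius r is drawn at 1 + k1 r^2 times it, then the intrinsics apply), "view" (4x4, takes a point from world to camera coordinates). Camera axes: x right, y up, looking along -z (the intrinsics and any distortion apply to the point x, -y, -z); pixel columns grow to the right and rows downward; lengths in m; the calibration is good to about 2 mm. A picture is of the moment at which its call begins: read the wrist's pose just before it. camera_model takes no time and is no camera call; for the wrist camera it gives the pose at the moment of the call.
- env.close_job(): hands the job in, once; it reports no verdict.
The state is a dict: "time_s": time; "q": joint angles; "qvel": joint speeds; "joint_efforts": joint torques, N m; "position": TCP position; "tool_rot": TCP orientation; "ft_force": force on the tool from outside, world axes, zero at the start; "wrist_torque": the same for the moment, N m; "grip_width": finger opening in m.
Only numpy, scipy, OpenCV 4.12 (cv2) and the standard library are available. Lean on these libraries where they do the work, as an engineer would, in place of code of your own. Each camera call takes 0.05 s, during which the arm holds its last target. There are 200 camera calls.

## Working session

There is one attempt and no reset: what is moved stays moved. The work goes in short steps, Python scripts to look and compute and a tool call to move; the robot and the scene stay as the last step left them, time stands still between calls to the robot, and variables do not carry over. Pictures are saved under pics/ and viewed, about 8 in all and at most 12, crops included, and the job is handed in when it is done.

Besides the shell and the picture viewer there is one more tool, called after "Call:" as name(argument=value, ...), one argument or row to a line, values as JSON. arm_command: Moves the arm, as the interface text tells. Its arguments: {"type":"object","properties":{"rows":{"type":"string"},"squeeze":{"type":"number"}},"required":["rows"]}

```bash
ls; mkdir -p pics; cat > h.py <<'E'
import numpy as np, cv2
from rig import readout, eyes, env
def snap(n,f):
    s=readout.observe(); m=eyes.camera_model(n); im=eyes.get_image(n)
    cv2.imwrite(f'pics/{f}.png',im[:,:,::-1]); np.save(f'pics/{f}.npy',np.r_[m['mtx'].ravel(),m['k1'],np.array(m['view']).ravel()])
    return im
def cam(f):
    a=np.load(f'pics/{f}.npy'); return a[:9].reshape(3,3),a[9],a[10:].reshape(4,4)
def ray(f,u,v):
    K,k,V=cam(f); p=cv2.undistortPoints(np.array([[[u,v]]],float),K,np.array([k,0,0,0,0.]))[0,0]
    R=V[:3,:3]; return -R.T@V[:3,3], R.T@np.array([p[0],-p[1],-1])
def onz(f,u,v,z):
    o,d=ray(f,u,v); return o+d*(z-o[2])/d[2]
def proj(f,P):
    K,k,V=cam(f); c=V[:3,:3]@np.array(P)+V[:3,3]; x,y=c[0]/-c[2],-c[1]/-c[2]; g=1+k*(x*x+y*y)
    return (K@[x*g,y*g,1])[:2]
def tri(f1,p1,f2,p2):
    o1,d1=ray(f1,*p1); o2,d2=ray(f2,*p2); A=np.c_[d1,-d2]; t=np.linalg.lstsq(A,o2-o1,rcond=None)[0]
    a,b=o1+t[0]*d1,o2+t[1]*d2; return (a+b)/2,np.linalg.norm(a-b)
E
python3 - <<'E'
from h import *
for n in ('top','side'):
    snap(n,n+'0'); o,d=ray(n+'0',280,210); print(n,o,d)
print(readout.observe())
im=[cv2.imread(f'pics/{n}0.png') for n in('top','side')]
for n,i in zip(('top','side'),im): cv2.imwrite(f'pics/{n}0b.png',cv2.resize(i,(800,600),interpolation=cv2.INTER_CUBIC))
E
```

```text
pics
top [ 0.28118281 -0.02930234  1.13173168] [ 0.22607129 -0.00300628 -0.97432744]
side [0.22523608 0.47210117 0.86225031] [ 0.2876806  -0.47959473 -0.82903159]
{'time_s': 0.1, 'q': array([ 6.14595218e+01,  2.18381460e+01,  7.43803278e+01,  1.60383163e-05,
        8.38583690e+01, -1.23390691e+01]), 'qvel': array([ 0.04083066, -0.2563541 , -0.1169527 , -0.03209288,  0.09253347,
       -0.01757389]), 'joint_efforts': array([ 4.13704242e-03, -4.49222875e+01, -2.31653649e+01, -1.51913919e-04,
        3.68454275e-03, -2.25211585e-05]), 'position': array([0.15337008, 0.52792675, 0.24776447]), 'tool_rot': array([[-9.60286724e-01,  2.79014332e-01, -6.41023088e-04],
       [ 2.79014921e-01,  9.60286044e-01, -1.17804867e-03],
       [ 2.86873061e-04, -1.31011951e-03, -9.99999101e-01]]), 'ft_force': array([0.07351272, 0.33628568, 0.51402945]), 'wrist_torque': array([-0.02028755,  0.10083567, -0.03190639]), 'grip_width': 0.08530497858010778}
```

View pics/top0b.png

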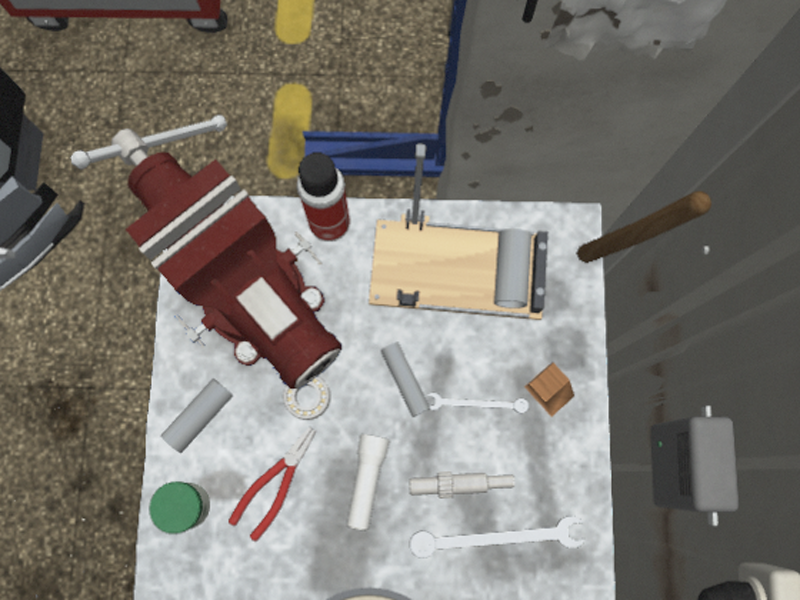

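View pics/side0b.png

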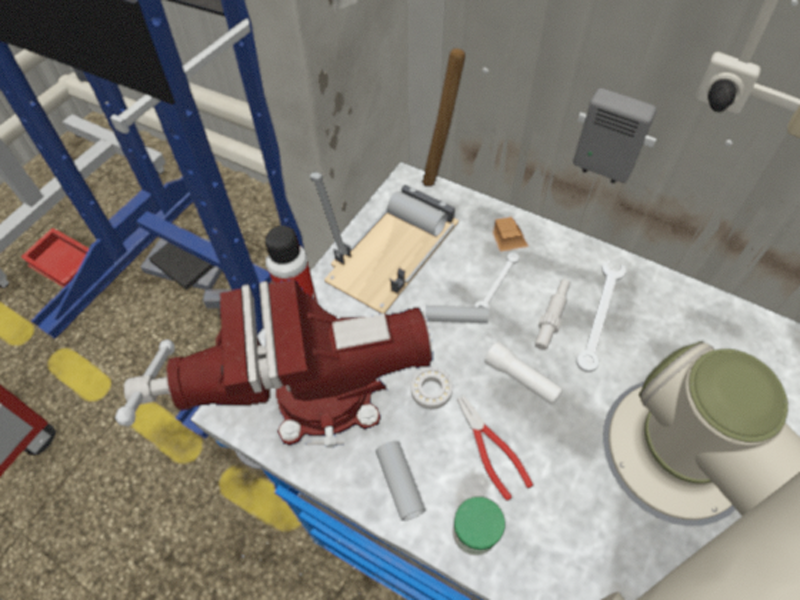

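The top view (800x600 scale) shows the rack at about (455,268) with the stop at right (540,272) and the bar raised at (418,185). It also shows the medium pipe at (197,415), the thin pipe at (404,379), the wedge at (551,389), the bearing at (306,397) and the spanner at (480,404). The side view agrees. Next I'll measure these.

```bash
python3 - <<'E'
from h import *
im=cv2.imread('pics/top0.png'); hsv=cv2.cvtColor(im,cv2.COLOR_BGR2HSV)
def comp(mask,u,v,r=6):
    n,l,s,c=cv2.connectedComponentsWithStats(cv2.morphologyEx(mask,cv2.MORPH_OPEN,np.ones((3,3),np.uint8)))
    k=l[v-r:v+r,u-r:u+r]; k=k[k>0]; k=np.bincount(k).argmax()
    return max(cv2.findContours((l==k).astype(np.uint8),0,2)[0],key=cv2.contourArea)
print(hsv[290,138],hsv[265,283],hsv[272,386],hsv[188,300],hsv[300,150])
grey=((hsv[...,1]<40)&(hsv[...,2]>110)&(hsv[...,2]<170)).astype(np.uint8)
for nm,u,v,h in (('med',138,290,.02),('thin',283,265,.015),('thick',359,188,.035)):
    u_,v_=u,v; c=comp(grey,u,v); r=cv2.minAreaRect(c); b=cv2.boxPoints(r)
    P=np.array([onz('top0',*p,h) for p in b]); ctr=P.mean(0); e=[np.linalg.norm(P[i]-P[i-1])*1e3 for i in(1,2)]
    i=1 if e[0]>e[1] else 2; d=P[i]-P[i-1]
    print(nm,np.round(ctr*1e3),np.round(e),'ang',np.degrees(np.arctan2(d[1],d[0]))%180)
wood=((hsv[...,1]>60)&(hsv[...,0]<25)&(hsv[...,2]>80)).astype(np.uint8)
c=comp(wood,386,272); a=cv2.approxPolyDP(c,3,True)[:,0]; print('wedge',a.tolist(), [np.round(onz('top0',*p,0)*1e3).tolist() for p in a],[np.round(onz('top0',*p,.042)*1e3).tolist() for p in a])
cor=np.array([(375,221),(370,304),(543,318)])*.7; P=np.array([onz('top0',*p,.01) for p in cor])*1e3
print('rack',np.round(P),np.linalg.norm(P[0]-P[1]),np.linalg.norm(P[1]-P[2]))
for n,p in(('bearing',(306,397)),('spanner',(480,404))): print(n,onz('top0',p[0]*.7,p[1]*.7,.01)*1e3)
cv2.imwrite('pics/z.png',np.hstack([cv2.resize(im[240:310,355:425],(420,420),interpolation=2),cv2.resize(im[90:230,250:390],(380,420)[::1],interpolation=2)]))
E
```

```text
[ 98  12 172] [102  14 176] [ 14 126 162] [ 19  75 220] [ 90   6 203]
med [354. 256.  20.] [113.  15.] ang 139.98201178238736
thin [417. -34.  15.] [ 13. 111.] ang 26.866934720328942
thick [ 591. -187.   35.] [117.  15.] ang 175.34441461582924
wedge [[385, 255], [369, 272], [387, 290], [400, 273]] [[449.0, -262.0, 0.0], [411.0, -227.0, 0.0], [374.0, -264.0, 0.0], [411.0, -293.0, 0.0]] [[443.0, -253.0, 42.0], [407.0, -219.0, 42.0], [370.0, -256.0, 42.0], [406.0, -283.0, 42.0]]
rack [[ 667.    9.   10.]
 [ 534.   13.   10.]
 [ 518. -250.   10.]] 132.98692158727556 263.7332455887308
bearing [390.54671998 103.86273354  10.        ]
spanner [ 385.85716587 -154.52548688   10.        ]
```

View pics/z.png

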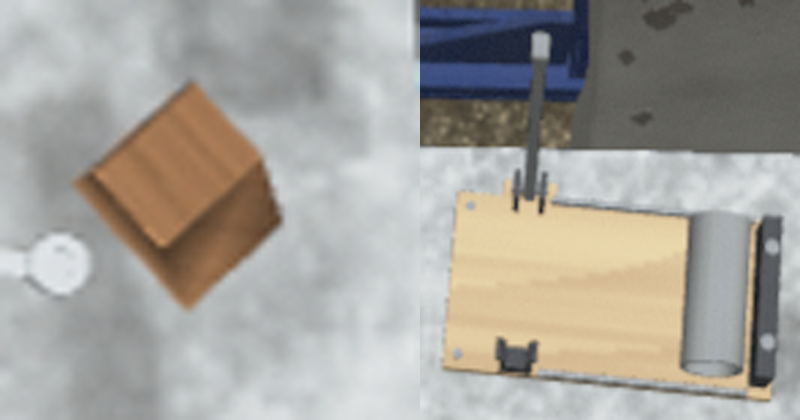

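```bash
cat >> h.py <<'E'
from scipy.spatial.transform import Rotation as Ro
def down(jaw):  # tool pointing down, jaw axis at angle jaw (deg, world)
    j=np.radians(jaw); y=np.array([np.cos(j),np.sin(j),0]); z=np.array([0,0,-1.]); return np.c_[np.cross(y,z),y,z]
def go(P,R=None,s=None):
    "shift in present tool axes (mm) and turn (deg) to reach P,R (turn and shift applied from the present pose)"
    s=s or readout.observe(); T=s['tool_rot']; R=T if R is None else R
    d=T.T@(np.array(P)-s['position'])*1e3; r=Ro.from_matrix(T.T@R).as_rotvec(degrees=True)
    print('at',np.round(s['position']*1e3,1),'shift',np.round(d,1),'turn',np.round(r,1),'F',np.round(s['ft_force'],1),'w',round(s['grip_width']*1e3,1),'t',s['time_s'])
E
python3 - <<'E'
from h import *
A=onz('top0',355+188/6,240+308/6,0);B=onz('top0',355+282/6,240+220/6,0);C=onz('top0',355+75/6,240+180/6,0)
toe=(A+B)/2;d=A-C;e=B-A
print(toe*1e3,np.linalg.norm(d)*1e3,np.linalg.norm(e)*1e3,'-y dir',np.degrees(np.arctan2(d[1],d[0])),'x dir perp',np.degrees(np.arctan2(e[1],e[0])))
T=[onz('top0',355+u/6,240+v/6,.042) for u,v in((193,82),(265,158),(165,245),(92,175))]
print(np.round(np.array(T)*1e3))
# rack frame bits in crop: scale 380/140,3
s=lambda u,v:(250+(u-420)*140/380,90+v/3)
for n,p,z in(('stopfoot top',(768,218),.046),('bot',(757,385),.046),('barfoot',(530,197),.036),('tip',(541,38),.21),('thickL',(686,290),.035),('thickR',(746,290),.035)): print(n,np.round(onz('top0',*s(*p),z)*1e3))
go([.354,.256,.18],down(50))
E
```

```text
[ 386.87469711 -280.10419792    0.        ] 59.764743073224345 46.886387812844866 -y dir -138.51076176280924 x dir perp -46.99661968955119
[[ 446. -258.   42.]
 [ 420. -282.   42.]
 [ 389. -247.   42.]
 [ 413. -222.   42.]]
stopfoot top [ 642. -242.   46.]
bot [ 519. -231.   46.]
barfoot [657. -53.  36.]
tip [702. -55. 210.]
thickL [ 590. -178.   35.]
thickR [ 591. -226.   35.]
at [153.4 527.9 247.8] shift [-268.6 -205.1   68. ] turn [-0.1 -0.  23.8] F [0.1 0.3 0.5] w 85.3 t 0.1
```

Call:
arm_command(
  rows="0 -27 -20 5 0 0 0;0 -27 -20 7 0 0 0;0 -27 -21 7 0 0 0;0 -27 -21 7 0 0 0;0 -27 -21 7 0 0 0",
  squeeze=40,
)

```text
time_s: 0.52
position: [0.2548, 0.3901, 0.2148]
tool_rot: [[-0.96, 0.279, -0.0], [0.279, 0.96, -0.0], [0.0, -0.0, -1.0]]
ft_force: [1.2, -0.1, -0.9]
grip_width: 0.0853
```

Call:
arm_command(
  rows="0 -27 -20 7 0 0 0;0 -27 -20 7 0 0 0;0 -27 -21 7 0 0 0;0 -27 -21 7 0 0 0;0 -25 -20 7 0 0 0",
)

```text
time_s: 0.93
position: [0.3543, 0.2549, 0.1799]
tool_rot: [[-0.96, 0.279, -0.0], [0.279, 0.96, -0.0], [0.0, -0.0, -1.0]]
ft_force: [0.1, 0.3, -0.3]
grip_width: 0.0856
```

Call:
arm_command(
  rows="0 0 0 0 0 0 6;0 0 0 0 0 0 6;0 0 0 0 0 0 6;0 0 0 0 0 0 6;0 0 0 0 0 0 0",
)

```text
time_s: 1.35
position: [0.3535, 0.2564, 0.1801]
tool_rot: [[-0.761, 0.648, -0.001], [0.648, 0.761, -0.0], [0.0, -0.001, -1.0]]
ft_force: [0.6, 0.4, 0.7]
grip_width: 0.0854
```

```bash
python3 - <<'E'
from h import *
go([.354,.256,.18],down(50))
snap('wrist','w1'); print(proj('w1',[.354,.256,.02]))
E
```

```text
at [353.5 256.4 180.1] shift [-0.6  0.   0.1] turn [-0.  -0.  -0.4] F [0.6 0.4 0.7] w 85.4 t 1.35
[279.98635042 196.1532942 ]
```

View pics/w1.png

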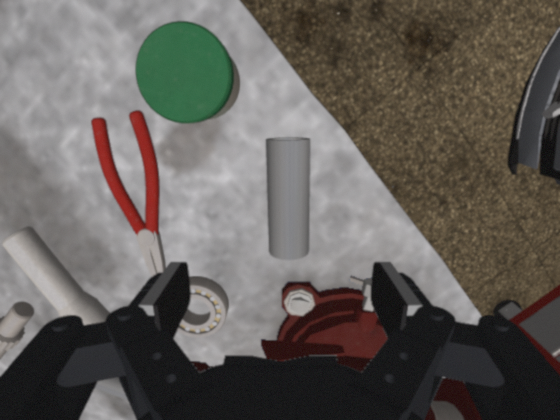

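The wrist picture shows the medium pipe centred at (288,198), upright between the jaws. That is about 8 px to the right of the prediction.

```bash
python3 - <<'E'
from h import *
t=onz('w1',288,139,.02);b=onz('w1',289,257,.02);print(t,b,np.linalg.norm(t-b),np.degrees(np.arctan2(*(t-b)[1::-1])))
l=onz('w1',267,198,.022);r=onz('w1',309.5,198,.022);print(np.linalg.norm(l-r),(l+r)/2)
m=(t+b)/2; go([m[0],m[1],.022],down(np.degrees(np.arctan2(*(t-b)[1::-1]))-90))
E
```

```text
[0.31818584 0.29593547 0.02      ] [0.40802143 0.22195147 0.02      ] 0.11637896943715421 140.52687504692523
0.040014714534437924 [0.36001011 0.26110903 0.022     ]
at [353.5 256.4 180.2] shift [ -5.8   8.2 158.2] turn [-0.  -0.  -0.6] F [ 0.1 -0.3  0.1] w 85.3 t 1.4
```

Call:
arm_command(
  rows="0 -3 4 30 0 0 0;0 -3 4 30 0 0 0;0 0 0 30 0 0 0;0 0 0 30 0 0 0;0 0 0 20 0 0 0",
)

```text
time_s: 1.82
position: [0.3625, 0.2585, 0.0381]
tool_rot: [[-0.766, 0.642, -0.002], [0.642, 0.766, -0.001], [0.001, -0.002, -1.0]]
ft_force: [0.2, -0.2, -0.3]
grip_width: 0.0858
```

Call:
arm_command(
  rows="0 0 0 10 0 0 0;0 0 0 8 0 0 0;0.5 0 0 0 0 0 0;0.9 0 0 0 0 0 0;0.9 0 0 0 0 0 0",
)

```text
time_s: 2.23
position: [0.3638, 0.2589, 0.023]
tool_rot: [[-0.764, 0.645, 0.001], [0.645, 0.764, 0.0], [-0.001, 0.001, -1.0]]
ft_force: [-0.6, -0.4, 0.6]
grip_width: 0.0515
```

Call:
arm_command(
  rows="0.9 0 0 0 0 0 0;0.9 0 0 0 0 0 0;0.9 0 0 0 0 0 0;0.9 0 0 0 0 0 0",
)

```text
time_s: 2.57
position: [0.3637, 0.2589, 0.0232]
tool_rot: [[-0.764, 0.645, 0.002], [0.645, 0.764, 0.001], [-0.001, 0.002, -1.0]]
ft_force: [-2.1, -0.3, 6.8]
grip_width: 0.0388
```

Call:
arm_command(
  rows="0.9 0 0 -10 0 0 0;0.9 0 0 -28 0 0 0;0.9 0 0 -30 0 0 0;0.9 0 0 -30 0 0 0;0.9 0 0 -30 0 0 0",
)

```text
time_s: 2.98
position: [0.3628, 0.2585, 0.1519]
tool_rot: [[-0.764, 0.645, -0.0], [0.645, 0.764, -0.0], [0.0, -0.0, -1.0]]
ft_force: [1.4, 0.2, -4.1]
grip_width: 0.0388
```

Call:
arm_command(
  rows="0.9 0 0 -30 0 0 0;0.9 0 0 -30 0 0 0;0.9 0 0 -30 0 0 0;0.9 -8 -12 -8 0 0 0;0.9 -16 -23 0 0 0 0",
)

```text
time_s: 3.4
position: [0.3596, 0.2175, 0.2507]
tool_rot: [[-0.766, 0.643, 0.005], [0.643, 0.766, 0.002], [-0.003, 0.005, -1.0]]
ft_force: [0.2, -1.1, -4.4]
grip_width: 0.0386
```

Call:
arm_command(
  rows="0.9 -17 -24 0 0 0 0;0.9 -17 -24 0 0 0 0;0.9 -17 -24 0 0 0 0;0.9 -17 -24 0 0 0 0;0.9 -17 -24 0 0 0 0",
)

```text
time_s: 3.82
position: [0.3456, 0.0689, 0.2483]
tool_rot: [[-0.764, 0.645, -0.0], [0.645, 0.764, 0.0], [0.0, -0.0, -1.0]]
ft_force: [-0.8, -1.2, -3.5]
grip_width: 0.0388
```

Call:
arm_command(
  rows="0.9 -17 -24 0 0 0 0;0.9 -23 -15 0 0 0 0;0.9 -28 4 0 0 0 0;0.9 -28 6 0 0 0 0;0.9 -28 6 0 0 0 0",
)

```text
time_s: 4.23
position: [0.4268, -0.0286, 0.2484]
tool_rot: [[-0.763, 0.646, 0.0], [0.646, 0.763, -0.0], [-0.0, 0.0, -1.0]]
ft_force: [-0.7, -0.5, -3.7]
grip_width: 0.0387
```

Call:
arm_command(
  rows="0.9 -28 6 0 0 0 0;0.9 -28 6 0 0 0 0;0.9 -28 6 0 0 0 0;0.9 -28 6 0 0 0 0;0.9 -28 6 0 0 0 0",
)

```text
time_s: 4.65
position: [0.5534, -0.0956, 0.248]
tool_rot: [[-0.764, 0.645, -0.001], [0.645, 0.764, 0.0], [0.001, -0.0, -1.0]]
ft_force: [0.3, 1.0, -3.6]
grip_width: 0.0387
```

Call:
arm_command(
  rows="0.9 0 0 0 0 0 -6;0.9 0 0 0 0 0 -6;0.9 0 0 0 0 0 -6;0.9 0 0 0 0 0 -6;0.9 0 0 0 0 0 -6",
)

```text
time_s: 5.07
position: [0.5523, -0.0949, 0.248]
tool_rot: [[-0.985, 0.172, -0.001], [0.172, 0.985, 0.001], [0.001, 0.0, -1.0]]
ft_force: [-0.1, 0.0, -4.8]
grip_width: 0.039
```

```bash
python3 - <<'E'
from h import *
go([.592,-.131,.25],down(86.5))
snap('wrist','w2'); 
y=np.radians(-3.5);X=np.array([np.cos(y),np.sin(y),0]);Y=np.array([-X[1],X[0],0]);O=np.array([.5925,-.129,0])
print([np.round(proj('w2',O+a*X+b*Y+[0,0,.01])).tolist() for a,b in((-.068,-.125),(-.068,.14),(.068,.14),(.068,-.125))])
E
```

```text
at [552.3 -94.9 248. ] shift [-45.3 -28.8  -2.1] turn [ 0.  -0.1 -6.4] F [-0.1  0.  -4.8] w 39.0 t 5.0667
[[147.0, 173.0], [370.0, 147.0], [373.0, 254.0], [171.0, 274.0]]
```

View pics/w2.png

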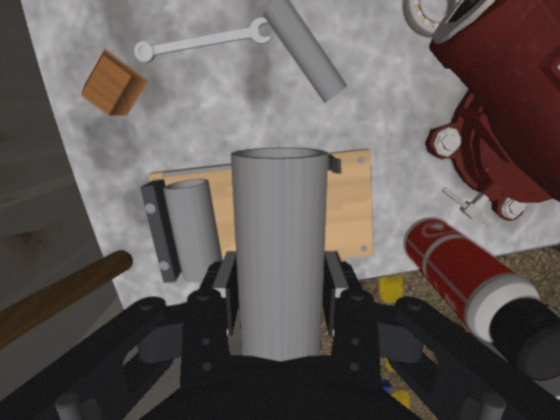

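The wrist picture (w2) shows the board corners at (150,173), (369,150) and (372,255), within 3 px of the prediction. The stop is at left (160,230), the thick pipe at (194,230), the wedge at (114,83) and the thin pipe at (306,50).

```bash
python3 - <<'E'
from h import *
P=[onz('w2',*p,.01)*1e3 for p in((150,173.5),(369,150.5),(372,255))]; print(np.round(P,1))
d=P[1]-P[0]; d/=np.linalg.norm(d); yaw=np.degrees(np.arctan2(-d[0],d[1])); print('len',np.linalg.norm(P[1]-P[0]),np.linalg.norm(P[2]-P[1]),'yaw',yaw)
for yw in(yaw,):
    X=np.array([np.cos(np.radians(yw)),np.sin(np.radians(yw)),0]);Y=np.array([-X[1],X[0],0])
    for p,(a,b) in zip(P,((-68,-125),(-68,140),(68,140))): print(np.round(p-a*X-b*Y,1))
for u,v in((164,240),(220,240),(178,181)): print('thick',onz('w2',u,v,.035)*1e3)
go([.5925,-.131,.25],down(86.5))
E
```

```text
[[ 518.6 -246.1   10. ]
 [ 536.4   13.2   10. ]
 [ 669.9    5.1   10. ]]
len 259.8990735948485 133.6725438811356 yaw -3.9318408944954926
[ 595.  -126.1   10. ]
[ 594.7 -131.1   10. ]
[ 592.4 -130.    10. ]
thick [ 595.53849384 -241.23819979   35.        ]
thick [ 606.6662578  -175.43936947   35.        ]
thick [ 529.72156027 -205.88434498   35.        ]
at [552.3 -94.9 248.1] shift [-45.6 -29.   -2. ] turn [ 0.  -0.1 -6. ] F [ 0.   0.4 -4.9] w 38.5 t 5.1167
```

Call:
arm_command(
  rows="0.9 -23 -11 0 0 0 0;0.9 -23 -11 0 0 0 0;0.9 0 0 0 0 0 -6;0.9 0 0 30 0 0 0;0.9 0 0 30 0 0 0",
)

```text
time_s: 5.53
position: [0.5946, -0.1252, 0.1886]
tool_rot: [[-0.997, 0.075, 0.003], [0.075, 0.997, -0.001], [-0.003, -0.001, -1.0]]
ft_force: [0.0, -0.4, -4.4]
grip_width: 0.0389
```

Call:
arm_command(
  rows="0.9 0 0 30 0 0 0;0.9 0 0 30 0 0 0;0.9 0 0 30 0 0 0;0.9 0 0 20 0 0 0;0.9 0 0 0 0 0 0",
)

```text
time_s: 5.95
position: [0.5917, -0.124, 0.0739]
tool_rot: [[-0.997, 0.075, -0.008], [0.075, 0.997, 0.004], [0.009, 0.003, -1.0]]
ft_force: [-0.9, -0.0, -5.5]
grip_width: 0.0384
```

```bash
cat >> h.py <<'E'
YAW=-3.8
X=np.array([np.cos(np.radians(YAW)),np.sin(np.radians(YAW)),0]);Y=np.array([-X[1],X[0],0]);O=np.array([.5935,-.1295,0])
def rk(x,s,z): "rack x, distance s from stop face, height above bench (mm) -> world m"; return O+(x*X+(s-105)*Y)/1e3+[0,0,z/1e3]
E
python3 -c "
from h import *
go(rk(0,110,34),down(90+YAW)); print(readout.observe()['q'].round())"
```

```text
at [ 591.7 -124.    73.9] shift [-2.5 -0.5 39.9] turn [ 0.2 -0.5 -0.5] F [-0.9 -0.  -5.5] w 38.4 t 5.95
[ -23.   37.   79.   -0.   65. -109.]
```

Call:
arm_command(
  rows="0.9 -2 0 28 0 0 0;0.9 0 0 8 0 0 0;0.9 0 0 3 0 0 0;0.9 0 0 0 0 0 0",
)

```text
time_s: 6.28
position: [0.5961, -0.125, 0.0398]
tool_rot: [[-0.997, 0.074, -0.0], [0.074, 0.997, 0.0], [0.0, 0.0, -1.0]]
ft_force: [-0.2, 0.6, -4.1]
grip_width: 0.0385
```

```bash
python3 -c "
from h import *
go(rk(0,110,34),down(90+YAW))"
```

```text
at [ 596.1 -125.    39.8] shift [2.3 0.3 5.8] turn [ 0.  -0.  -0.4] F [-0.2  0.6 -4.1] w 38.5 t 6.2833
```

Call:
arm_command(
  rows="0.9 2 0 4 0 0 0;0.9 0 0 2 0 0 0;0.9 0 0 1 0 0 0;0.9 0 0 0 0 0 0",
)

```text
time_s: 6.62
position: [0.5942, -0.1249, 0.0333]
tool_rot: [[-0.997, 0.073, 0.001], [0.073, 0.997, -0.0], [-0.001, -0.0, -1.0]]
ft_force: [-2.5, 0.9, 2.4]
grip_width: 0.0386
```

Call:
arm_command(
  rows="0.35 0 0 0 0 0 0;0.35 0 0 0 0 0 0;0.35 0 0 0 0 0 0;0.35 0 0 0 0 0 0",
)

```text
time_s: 6.95
position: [0.5943, -0.125, 0.0325]
tool_rot: [[-0.997, 0.073, 0.001], [0.073, 0.997, -0.0], [-0.001, -0.0, -1.0]]
ft_force: [-0.1, 1.2, -0.3]
grip_width: 0.0554
```

Call:
arm_command(
  rows="0.35 0 0 -15 0 0 0;0.35 0 0 -28 0 0 0;0.35 0 0 -28 0 0 7;0.35 0 0 0 0 0 7;0.35 0 0 0 0 0 7",
)

```text
time_s: 7.37
position: [0.5949, -0.1252, 0.1053]
tool_rot: [[-0.902, 0.431, 0.004], [0.431, 0.902, -0.002], [-0.004, 0.0, -1.0]]
ft_force: [0.0, 0.5, 0.3]
grip_width: 0.0554
```

Call:
arm_command(
  rows="0.35 0 0 0 0 0 7;0.35 0 0 0 0 0 7;0.35 0 0 0 0 0 7;0.35 0 0 0 0 0 7;0.35 0 0 0 0 0 7",
)

```text
time_s: 7.78
position: [0.5942, -0.1249, 0.1034]
tool_rot: [[-0.492, 0.871, 0.0], [0.871, 0.492, -0.0], [-0.0, 0.0, -1.0]]
ft_force: [1.1, -0.7, -0.4]
grip_width: 0.0554
```

Call:
arm_command(
  rows="0.35 0 0 0 0 0 7;0.35 0 0 0 0 0 7;0.35 0 0 0 0 0 7;0.35 0 0 0 0 0 7;0.35 0 0 0 0 0 6",
)

```text
time_s: 8.2
position: [0.5941, -0.1249, 0.1034]
tool_rot: [[0.079, 0.997, 0.0], [0.997, -0.079, -0.0], [-0.0, 0.0, -1.0]]
ft_force: [-0.1, -0.1, 0.6]
grip_width: 0.0555
```

Call:
arm_command(
  rows="0.35 22 0 0 0 0 0;0.35 22 0 0 0 0 0;0.35 0 0 0 0 0 0",
)

```text
time_s: 8.45
position: [0.5973, -0.078, 0.1034]
tool_rot: [[0.071, 0.997, -0.0], [0.997, -0.071, 0.001], [0.001, -0.0, -1.0]]
ft_force: [0.2, 0.3, 1.0]
grip_width: 0.0553
```

```bash
python3 -c "
from h import *
go(rk(0,152,29),down(YAW)); snap('wrist','w3')"
```

```text
at [597.3 -78.  103.4] shift [-4.7 -0.3 74.4] turn [-0.  -0.1 -0.3] F [0.2 0.3 1. ] w 55.3 t 8.45
```

View pics/w3.png

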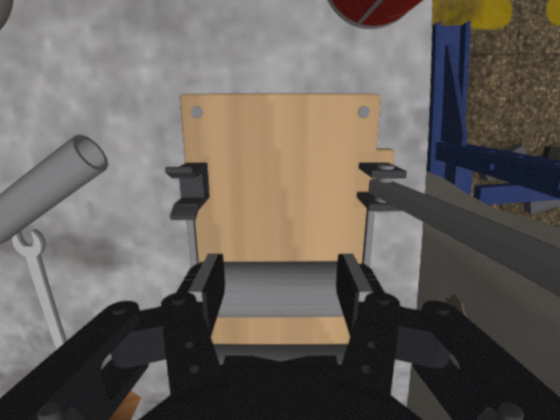

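The medium pipe lies square on the board, edges at rows 262 and 318. The board's far-y corners are at (181,95) and (379,95), and the catch cheeks are at left (190,190).

```bash
python3 -c "
from h import *
def inv(P): d=(P-O)*1e3; return np.round([d@X,d@Y+105,d[2]],1)
print(inv(onz('w3',181,95,.01)),inv(onz('w3',379,95,.01)), 'expect -+68,245')
print('medium edge',inv(onz('w3',280,262,.035)),inv(onz('w3',280,318,.035)))
print('cheeks',inv(onz('w3',208,165,.052)),inv(onz('w3',190,204,.052)))
"
```

```text
[-66.  244.1  10. ] [ 67.  243.6  10. ] expect -+68,245
medium edge [1.000e-01 1.333e+02 3.500e+01] [-0.1 87.7 35. ]
cheeks [-40.8 203.1  52. ] [-53.2 179.9  52. ]
```

Call:
arm_command(
  rows="0.35 0 0 28 0 0 0;0.35 0 0 28 0 0 0;0.35 0 0 14 0 0 0;0.35 0 0 4 0 0 0;0.35 0 0 0 0 0 0",
)

```text
time_s: 8.92
position: [0.5971, -0.0816, 0.0286]
tool_rot: [[0.074, 0.997, -0.002], [0.997, -0.074, 0.0], [0.0, -0.002, -1.0]]
ft_force: [-0.1, -0.3, 0.0]
grip_width: 0.0553
```

Call:
arm_command(
  rows="0.35 -6 0 0 0 0 0;0.35 -6 0 0 0 0 0;0.35 -5 0 0 0 0 0;0.35 -5 0 0 0 0 0;0.35 -5 0 0 0 0 0",
)

```text
time_s: 9.33
position: [0.5955, -0.1088, 0.0299]
tool_rot: [[0.074, 0.997, 0.001], [0.997, -0.074, -0.0], [-0.0, 0.001, -1.0]]
ft_force: [0.7, 0.4, 0.3]
grip_width: 0.0554
```

Call:
arm_command(
  rows="0.35 -5 0 0 0 0 0;0.35 -5 0 0 0 0 0;0.35 -5 0 0 0 0 0;0.35 -4 0 0 0 0 0;0.35 -4 0 0 0 0 0",
)

```text
time_s: 9.75
position: [0.5936, -0.1312, 0.0293]
tool_rot: [[0.073, 0.997, -0.0], [0.997, -0.073, 0.0], [0.0, -0.0, -1.0]]
ft_force: [-0.2, 1.6, 0.4]
grip_width: 0.0554
```

```bash
python3 -c "
from h import *
go(rk(0,101,29),down(YAW))"
```

```text
at [ 593.6 -131.2   29.3] shift [-2.3 -0.2  0.3] turn [-0.  -0.  -0.4] F [-0.2  1.6  0.4] w 55.4 t 9.75
```

Call:
arm_command(
  rows="0.35 -1.5 0 0 0 0 0;0.35 -1 0 0 0 0 0;0.35 0 0 0 0 0 0",
)

```text
time_s: 10.0
position: [0.5935, -0.1336, 0.0293]
tool_rot: [[0.073, 0.997, -0.0], [0.997, -0.073, -0.0], [-0.0, 0.0, -1.0]]
ft_force: [0.8, -0.1, -0.4]
grip_width: 0.0556
```

Call:
arm_command(
  rows="0.35 -1.5 0 0 0 0 0;0.35 -1 0 0 0 0 0;0.35 0 0 0 0 0 0",
)

```text
time_s: 10.25
position: [0.5933, -0.1343, 0.0293]
tool_rot: [[0.073, 0.997, -0.0], [0.997, -0.073, 0.002], [0.002, -0.0, -1.0]]
ft_force: [1.3, 7.5, 1.7]
grip_width: 0.0551
```

Call:
arm_command(
  rows="0.35 4 0 0 0 0 0;0.2 4 0 -10 0 0 0;0 0 0 -30 0 0 0;0 0 0 -30 0 0 0;0 0 0 -30 0 0 0",
)

```text
time_s: 10.67
position: [0.5937, -0.1276, 0.1312]
tool_rot: [[0.073, 0.997, -0.0], [0.997, -0.073, -0.0], [-0.0, -0.0, -1.0]]
ft_force: [0.2, 0.1, 0.3]
grip_width: 0.0852
```

Call:
arm_command(
  rows="0 0 0 -30 0 0 0;0 12 -26 0 0 0 7;0 0 0 0 0 0 7;0 0 0 0 0 0 7;0 0 0 0 0 0 7",
)

```text
time_s: 11.08
position: [0.5686, -0.1137, 0.1606]
tool_rot: [[0.538, 0.843, 0.001], [0.843, -0.538, -0.001], [-0.0, 0.001, -1.0]]
ft_force: [-0.5, -0.1, 0.6]
grip_width: 0.0858
```

Call:
arm_command(
  rows="0 0 0 0 0 0 7;0 0 0 0 0 0 7;0 0 0 0 0 0 7;0 0 0 0 0 0 7;0 0 0 0 0 0 3",
)

```text
time_s: 11.5
position: [0.5688, -0.1139, 0.1602]
tool_rot: [[0.895, 0.445, 0.001], [0.445, -0.895, -0.001], [0.0, 0.001, -1.0]]
ft_force: [0.1, 0.3, -0.5]
grip_width: 0.0856
```

```bash
python3 -c "
from h import *
go([.417,-.034,.16],down(-63))"
```

```text
at [ 568.8 -113.9  160.2] shift [-100.4 -139.1    0. ] turn [ 0.  -0.  -0.6] F [ 0.1  0.3 -0.5] w 85.6 t 11.5
```

Call:
arm_command(
  rows="0 -20 -28 0 0 0 0;0 -20 -28 0 0 0 0;0 -20 -28 0 0 0 0;0 -20 -28 0 0 0 0;0 -20 -27 0 0 0 0",
)

```text
time_s: 11.92
position: [0.4152, -0.0341, 0.1599]
tool_rot: [[0.893, 0.451, 0.001], [0.451, -0.893, -0.001], [0.0, 0.001, -1.0]]
ft_force: [0.2, -0.4, 0.3]
grip_width: 0.086
```

Call:
arm_command(
  rows="0 0 0 0 0 0 0;0 0 0 0 0 0 0",
)

```text
time_s: 12.08
position: [0.4162, -0.0345, 0.1603]
tool_rot: [[0.892, 0.451, 0.001], [0.451, -0.892, -0.001], [0.001, 0.001, -1.0]]
ft_force: [1.0, -0.7, 0.1]
grip_width: 0.0857
```

```bash
python3 - <<'E'
from h import *
im=snap('wrist','w4'); print(proj('w4',[.417,-.034,.015]))
hsv=cv2.cvtColor(im,cv2.COLOR_RGB2HSV); u,v=proj('w4',[.417,-.034,.015]).astype(int); print(hsv[v,u])
g=((hsv[...,1]<50)&(hsv[...,2]>70)&(hsv[...,2]<158)).astype(np.uint8); g=cv2.morphologyEx(g,cv2.MORPH_OPEN,np.ones((5,5),np.uint8))
n,l,s,c=cv2.connectedComponentsWithStats(g); k=l[v-5:v+5,u-5:u+5]; k=np.bincount(k.ravel()).argmax(); print(s[k],c[k])
q=cv2.minAreaRect(max(cv2.findContours((l==k).astype(np.uint8),0,2)[0],key=cv2.contourArea)); print(q)
b=np.array([onz('w4',*p,.015) for p in cv2.boxPoints(q)])*1e3; print(b.round(),b.mean(0))
e=b[1]-b[0]; f=b[2]-b[1]; print(np.linalg.norm(e),np.linalg.norm(f),[np.degrees(np.arctan2(t[1],t[0])) for t in(e,f)])
m=b.mean(0)/1e3; go([m[0],m[1],.02])
E
```

```text
[280.140056   198.36999673]
[ 0  5 95]
[     0      0    560    374 114321] [266.03764838 205.74615338]
((278.6325378417969, 185.11524963378906), (371.158935546875, 560.3684692382812), 89.52387237548828)
[[ 462.  253.   15.]
 [ 676. -160.   15.]
 [ 382. -430.   15.]
 [  69.  170.   15.]] [397.21357928 -41.80804283  15.        ]
465.5751949009544 399.0857875012597 [np.float64(-62.72820988931626), np.float64(-137.47666516551755)]
at [417.4 -35.1 160.3] shift [-21.3  -3.4 140.2] turn [0. 0. 0.] F [ 1.  -0.4 -0.1] w 85.3 t 12.1333
```

View pics/w4.png

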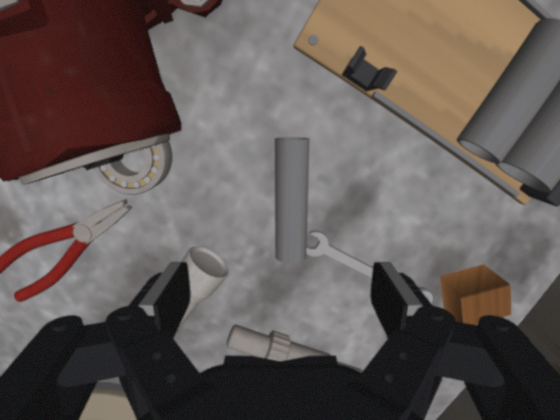

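The thin pipe is at columns 275–308, rows 138–261, centre (291.5,199.5), with the spanner head at (318,243) clear of the finger's landing place. Medium and thick lie together on the rack.

```bash
python3 - <<'E'
from h import *
t=onz('w4',291.5,140,.015);b=onz('w4',292,260,.015);print(np.linalg.norm(t-b),np.degrees(np.arctan2(*(t-b)[1::-1])))
print(np.linalg.norm(onz('w4',275.5,199,.017)-onz('w4',308,199,.017)))
m=(t+b)/2; print(m); go([m[0],m[1],.0205],down(np.degrees(np.arctan2(*(t-b)[1::-1]))-90))
E
```

```text
0.11277131150505076 27.729677506341165
0.029050448624402835
[ 0.41754644 -0.0455346   0.015     ]
at [417.4 -35.1 160.3] shift [ -4.8   9.1 139.8] turn [ 0.1 -0.1 -0.9] F [ 1.  -0.4 -0.1] w 85.3 t 12.1333
```

Call:
arm_command(
  rows="0.2 -2 5 30 0 0 0;0.2 -2 4 30 0 0 -1;0.2 0 0 30 0 0 0;0.2 0 0 25 0 0 0;0.2 0 0 14 0 0 0",
)

```text
time_s: 12.55
position: [0.418, -0.0454, 0.028]
tool_rot: [[0.885, 0.466, -0.002], [0.466, -0.885, 0.001], [-0.001, -0.001, -1.0]]
ft_force: [0.3, -1.0, 0.4]
grip_width: 0.068
```

Call:
arm_command(
  rows="0.2 0 0 8 0 0 0;0.2 0 0 2 0 0 0;0.5 0 0 0 0 0 0;0.95 0 0 0 0 0 0;0.95 0 0 0 0 0 0",
)

```text
time_s: 12.97
position: [0.418, -0.0451, 0.0211]
tool_rot: [[0.885, 0.466, 0.002], [0.466, -0.885, -0.001], [0.001, 0.002, -1.0]]
ft_force: [-0.1, 0.2, -0.5]
grip_width: 0.0326
```

Call:
arm_command(
  rows="0.95 0 0 0 0 0 0;0.95 0 0 0 0 0 0;0.95 0 0 0 0 0 0;0.95 0 0 0 0 0 0",
)

```text
time_s: 13.3
position: [0.418, -0.0451, 0.0213]
tool_rot: [[0.885, 0.466, 0.002], [0.466, -0.885, -0.001], [0.002, 0.002, -1.0]]
ft_force: [-0.3, 0.4, 5.7]
grip_width: 0.0283
```

Call:
arm_command(
  rows="0.95 0 0 -15 0 0 0;0.95 0 0 -30 0 0 0;0.95 0 0 -30 0 0 0;0.95 18 19 -25 0 0 0;0.95 18 19 0 0 0 0",
)

```text
time_s: 13.72
position: [0.4686, -0.062, 0.1254]
tool_rot: [[0.884, 0.467, 0.007], [0.467, -0.884, -0.003], [0.005, 0.006, -1.0]]
ft_force: [1.6, -0.7, -2.1]
grip_width: 0.0285
```

Call:
arm_command(
  rows="0.95 18 19 0 0 0 0;0.95 19 19 0 0 0 0;0.95 19 19 0 0 0 0;0.95 19 19 0 0 0 0;0.95 19 19 0 0 0 0",
)

```text
time_s: 14.13
position: [0.5952, -0.102, 0.1205]
tool_rot: [[0.885, 0.466, -0.0], [0.466, -0.885, 0.0], [-0.0, -0.0, -1.0]]
ft_force: [-0.1, -0.7, -1.7]
grip_width: 0.0286
```

Call:
arm_command(
  rows="0.95 0 0 0 0 0 7;0.95 0 0 0 0 0 7;0.95 0 0 0 0 0 7;0.95 0 0 0 0 0 7;0.95 0 0 0 0 0 3.5",
)

```text
time_s: 14.55
position: [0.5941, -0.1017, 0.1203]
tool_rot: [[0.997, -0.071, -0.001], [-0.071, -0.997, 0.0], [-0.001, -0.0, -1.0]]
ft_force: [0.4, -0.4, -2.1]
grip_width: 0.029
```

```bash
python3 -c "
from h import *
go(rk(0,132,32),down(YAW-90))"
```

```text
at [ 594.1 -101.7  120.3] shift [ 1.3  0.8 88.3] turn [-0.   0.  -0.3] F [ 0.4 -0.4 -2.1] w 29.0 t 14.55
```

Call:
arm_command(
  rows="0.95 1 1 28 0 0 0;0.95 0 0 28 0 0 0;0.95 0 0 20 0 0 0;0.95 0 0 6 0 0 0;0.95 0 0 3 0 0 0",
)

```text
time_s: 14.97
position: [0.5948, -0.1027, 0.0345]
tool_rot: [[0.998, -0.065, -0.002], [-0.065, -0.998, 0.001], [-0.002, -0.001, -1.0]]
ft_force: [-0.3, 1.6, -1.8]
grip_width: 0.0285
```

Call:
arm_command(
  rows="0.95 0 0 2 0 0 0;0.95 0 0 1 0 0 0;0.95 0 0 0 0 0 0",
)

```text
time_s: 15.22
position: [0.5958, -0.1031, 0.0334]
tool_rot: [[0.998, -0.065, 0.002], [-0.065, -0.998, -0.001], [0.002, 0.001, -1.0]]
ft_force: [1.2, -0.6, -3.2]
grip_width: 0.0285
```

Call:
arm_command(
  rows="0.95 0 0 1 0 0 0;0.95 0 0 1 0 0 0;0.95 0 0 0 0 0 0",
)

```text
time_s: 15.47
position: [0.5957, -0.1031, 0.0314]
tool_rot: [[0.998, -0.065, 0.002], [-0.065, -0.998, -0.001], [0.002, 0.001, -1.0]]
ft_force: [-1.6, 0.7, 3.5]
grip_width: 0.0287
```

Call:
arm_command(
  rows="0.48 0 0 0 0 0 0;0.48 0 0 0 0 0 0;0.48 0 0 0 0 0 0;0.48 0 0 0 0 0 0",
)

```text
time_s: 15.8
position: [0.5954, -0.103, 0.0304]
tool_rot: [[0.998, -0.065, 0.0], [-0.065, -0.998, -0.0], [0.0, 0.0, -1.0]]
ft_force: [0.3, 0.1, -0.1]
grip_width: 0.0443
```

Call:
arm_command(
  rows="0.48 0 0 -10 0 0 0;0.48 0 0 -20 0 0 0;0.48 0 0 -30 0 0 0;0.48 0 0 -30 0 0 0;0.48 0 0 -20 0 0 0",
)

```text
time_s: 16.22
position: [0.5959, -0.1031, 0.144]
tool_rot: [[0.998, -0.064, 0.003], [-0.064, -0.998, -0.001], [0.003, 0.001, -1.0]]
ft_force: [0.3, -0.9, -0.0]
grip_width: 0.0444
```

```bash
python3 -c "
from h import *
go([.409,-.26,.14],down(-48)); print(readout.observe()['q'].round()); snap('top','t2'); snap('side','s2')
a=cv2.imread('pics/t2.png')[130:235,240:400]; b=cv2.imread('pics/s2.png')[120:225,215:335]
cv2.imwrite('pics/z2.png',np.hstack([cv2.resize(a,(420,276),interpolation=2),cv2.resize(b,(315,276),interpolation=2)]))"
```

```text
at [ 595.9 -103.1  144. ] shift [-176.4  168.6    3.5] turn [  0.1  -0.2 -45.7] F [ 0.3 -0.9 -0. ] w 44.4 t 16.2167
[-21.  32.  75.  -0.  73.  73.]
```

View pics/z2.png

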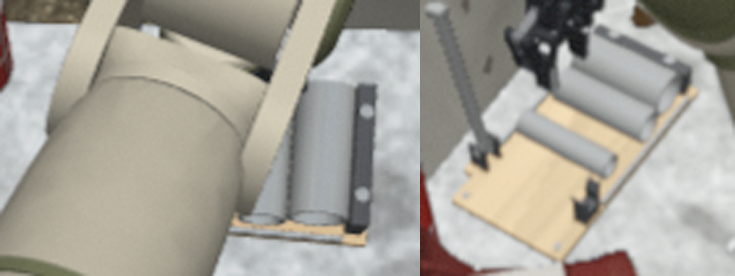

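The side crop shows all three pipes square across the rack, thick and medium at the stop and the thin one apart near the catch. The top view is blocked by the arm. Next is the wedge.

Call:
arm_command(
  rows="0.3 -19 18 -4 0 0 0;0.3 -19 18 -4 0 0 0;0.3 -19 18 -4 0 0 0;0.3 -19 18 -4 0 0 0;0.3 -19 18 0 0 0 0",
)

```text
time_s: 16.73
position: [0.4937, -0.1872, 0.1567]
tool_rot: [[0.998, -0.064, 0.0], [-0.064, -0.998, -0.0], [0.0, 0.0, -1.0]]
ft_force: [0.7, -0.5, -0.4]
grip_width: 0.06
```

Call:
arm_command(
  rows="0.3 -19 18 0 0 0 0;0.3 -19 18 0 0 0 0;0.3 -19 18 0 0 0 0;0.3 -19 19 0 0 0 -7;0.3 0 0 0 0 0 -7",
)

```text
time_s: 17.15
position: [0.4115, -0.2565, 0.1561]
tool_rot: [[0.983, 0.181, -0.001], [0.181, -0.983, 0.0], [-0.001, -0.0, -1.0]]
ft_force: [0.2, 0.5, -0.8]
grip_width: 0.0599
```

Call:
arm_command(
  rows="0.3 0 0 0 0 0 -7;0.3 0 0 0 0 0 -7;0.3 0 0 0 0 0 -7;0.3 0 0 0 0 0 -7;0.3 0 0 0 0 0 -4",
)

```text
time_s: 17.57
position: [0.4139, -0.2544, 0.156]
tool_rot: [[0.736, 0.677, -0.001], [0.677, -0.736, 0.001], [-0.0, -0.001, -1.0]]
ft_force: [0.1, 0.0, 0.6]
grip_width: 0.0599
```

```bash
python3 -c "
from h import *
go([.415,-.255,.032],down(-48)); snap('wrist','w5')
yy=np.array([.743,.669,0]);print(proj('w5',np.array([.387,-.28,.0])+.042*yy+[0,0,.042]))"
```

```text
at [ 413.9 -254.4  156. ] shift [  0.4   1.3 124. ] turn [-0.1  0.   0.6] F [0.1 0.  0.6] w 59.9 t 17.5667
[281.95356053 203.82016269]
```

View pics/w5.png

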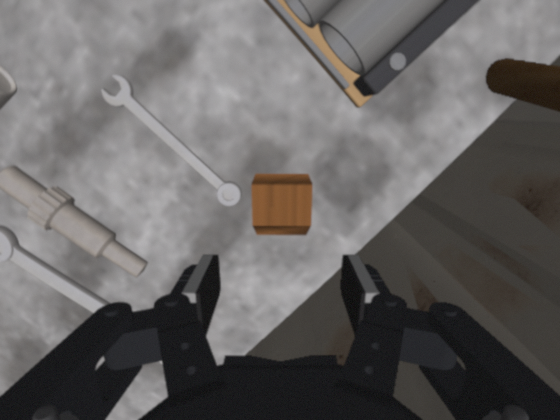

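The wrist picture shows the wedge top centred at (282,204), exactly as predicted. Its slope is at the image bottom and its heel at the top. The spanner's ring is at (229,194), so the fingertips must stay above its 8 mm.

Call:
arm_command(
  rows="0.35 0 1 30 0 0 0;0.35 0 0 30 0 0 0;0.35 0 0 30 0 0 0;0.35 0 0 20 0 0 0;0.35 0 0 9 0 0 0",
)

```text
time_s: 18.03
position: [0.4138, -0.2543, 0.0348]
tool_rot: [[0.741, 0.672, -0.003], [0.672, -0.741, 0.003], [-0.0, -0.005, -1.0]]
ft_force: [-0.7, -0.3, -0.1]
grip_width: 0.0558
```

Call:
arm_command(
  rows="0.35 0 0 3 0 0 0;0.5 0 0 0 0 0 0;0.8 0 0 0 0 0 0;0.8 0 0 0 0 0 0;0.8 0 0 0 0 0 0",
)

```text
time_s: 18.45
position: [0.4151, -0.2556, 0.0351]
tool_rot: [[0.74, 0.673, 0.001], [0.673, -0.74, -0.001], [0.0, 0.002, -1.0]]
ft_force: [-0.3, 0.7, -1.5]
grip_width: 0.0471
```

Call:
arm_command(
  rows="0.8 0 0 0 0 0 0;0.8 0 0 0 0 0 0;0.8 0 0 -15 0 0 0;0.8 0 0 -30 0 0 0;0.8 0 0 -30 0 0 0",
)

```text
time_s: 18.87
position: [0.4144, -0.2549, 0.1098]
tool_rot: [[0.74, 0.673, -0.002], [0.673, -0.74, 0.002], [-0.0, -0.002, -1.0]]
ft_force: [0.8, -0.9, -1.7]
grip_width: 0.0472
```

Call:
arm_command(
  rows="0.8 0 0 -20 0 0 0;0.8 0 0 0 0 0 -7;0.8 0 0 0 0 0 -7;0.8 0 0 0 0 0 -7;0.8 0 0 0 0 0 0",
)

```text
time_s: 19.28
position: [0.4148, -0.2552, 0.1295]
tool_rot: [[0.445, 0.895, 0.0], [0.895, -0.445, -0.0], [-0.0, 0.0, -1.0]]
ft_force: [0.3, -0.1, -2.6]
grip_width: 0.047
```

```bash
python3 -c "
from h import *
go(rk(0,205,120),down(YAW))"
```

```text
at [ 414.8 -255.2  129.5] shift [284.4  65.5   9.5] turn [  0.    0.  -22.7] F [ 0.3 -0.1 -2.6] w 47.0 t 19.2833
```

Call:
arm_command(
  rows="0.8 27 7 0 0 0 0;0.8 27 7 0 0 0 0;0.8 27 7 0 0 0 0;0.8 27 7 0 0 0 0;0.8 27 7 0 0 0 0",
)

```text
time_s: 19.7
position: [0.5074, -0.1493, 0.1293]
tool_rot: [[0.453, 0.891, -0.0], [0.891, -0.453, 0.0], [0.0, -0.0, -1.0]]
ft_force: [-0.0, -0.5, -1.9]
grip_width: 0.0475
```

Call:
arm_command(
  rows="0.8 27 7 0 0 0 0;0.8 27 7 0 0 0 0;0.8 27 7 0 0 0 0;0.8 27 8 0 0 0 0;0.8 26 8 0 0 0 0",
)

```text
time_s: 20.12
position: [0.6007, -0.0459, 0.1292]
tool_rot: [[0.453, 0.891, -0.0], [0.891, -0.453, 0.0], [-0.0, -0.0, -1.0]]
ft_force: [0.4, -0.3, -1.5]
grip_width: 0.0474
```

Call:
arm_command(
  rows="0.8 0 0 0 0 0 -7;0.8 0 0 0 0 0 -7;0.8 0 0 0 0 0 -7;0.8 0 0 0 0 0 -1.7;0.8 0 0 0 0 0 0",
)

```text
time_s: 20.53
position: [0.5999, -0.0472, 0.1291]
tool_rot: [[0.072, 0.997, -0.001], [0.997, -0.072, 0.0], [0.0, -0.001, -1.0]]
ft_force: [1.1, -0.2, -3.2]
grip_width: 0.0471
```

```bash
python3 -c "
from h import *
go(rk(0,188,46),down(YAW))"
```

```text
at [599.9 -47.2 129.1] shift [ 0.4 -0.9 83.1] turn [-0.  -0.  -0.3] F [ 1.1 -0.2 -3.2] w 47.1 t 20.5333
```

Call:
arm_command(
  rows="0.8 0 -1 28 0 0 0;0.8 0 0 28 0 0 0;0.8 0 0 18 0 0 0;0.8 0 0 6 0 0 0;0.8 0 0 3 0 0 0",
)

```text
time_s: 20.95
position: [0.5987, -0.0472, 0.0454]
tool_rot: [[0.073, 0.997, -0.002], [0.997, -0.073, 0.001], [0.0, -0.002, -1.0]]
ft_force: [0.7, 0.0, -2.0]
grip_width: 0.0472
```

Call:
arm_command(
  rows="0.8 0 0 0 0 0 0;0.8 0 0 0 0 0 0",
)

```text
time_s: 21.12
position: [0.5997, -0.0475, 0.0475]
tool_rot: [[0.071, 0.997, 0.002], [0.997, -0.071, -0.001], [-0.0, 0.002, -1.0]]
ft_force: [1.1, -0.1, -2.6]
grip_width: 0.0471
```

Call:
arm_command(
  rows="0.8 0 0 1 0 0 0;0.8 -4 0 0.5 0 0 0;0.8 -4 0 0 0 0 0;0.8 -3 0 0 0 0 0;0.8 -3 0 0 0 0 0",
)

```text
time_s: 21.53
position: [0.5981, -0.0618, 0.0451]
tool_rot: [[0.07, 0.998, 0.0], [0.998, -0.07, -0.0], [-0.0, 0.0, -1.0]]
ft_force: [-0.1, 0.1, -2.7]
grip_width: 0.0473
```

Call:
arm_command(
  rows="0.8 -3 0 0 0 0 0;0.8 -3 0 0 0 0 0;0.8 -3 0 0 0 0 0;0.8 -3 0 0 0 0 0;0.8 -3 0 0 0 0 0",
)

```text
time_s: 21.95
position: [0.597, -0.0765, 0.0448]
tool_rot: [[0.07, 0.998, -0.0], [0.998, -0.07, -0.0], [-0.0, -0.0, -1.0]]
ft_force: [1.7, -0.3, -2.8]
grip_width: 0.0472
```

Call:
arm_command(
  rows="0.8 -2 0 0 0 0 0;0.8 -1 0 0 0 0 0;0.8 0 0 0 0 0 0",
)

```text
time_s: 22.2
position: [0.5968, -0.0794, 0.0448]
tool_rot: [[0.07, 0.998, -0.0], [0.998, -0.07, -0.0], [-0.0, -0.0, -1.0]]
ft_force: [-0.0, 0.4, -1.6]
grip_width: 0.0472
```

```bash
python3 -c "
from h import *
go(rk(0,150,45),down(YAW)); snap('side','s3')
b=cv2.imread('pics/s3.png')[110:225,215:345]
cv2.imwrite('pics/z3.png',cv2.resize(b,(650,575),interpolation=2))"
```

```text
at [596.8 -79.4  44.8] shift [-5.2  0.1 -0.2] turn [-0.   0.  -0.2] F [-0.   0.4 -1.6] w 47.2 t 22.2
```

View pics/z3.png

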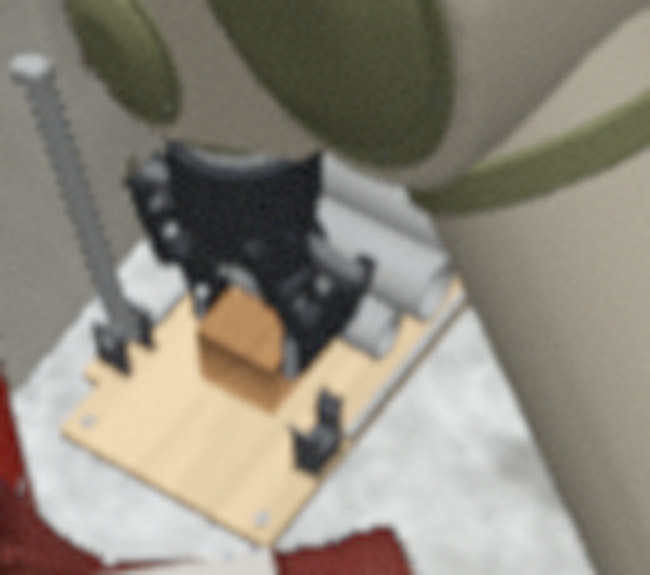

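The side crop shows the wedge behind the thin pipe, which is close to the medium one. The bar is still raised. I'll creep in until contact force shows.

Call:
arm_command(
  rows="0.8 -1.5 0 0 0 0 0;0.8 -1.5 0 0 0 0 0;0.8 0 0 0 0 0 0",
)

```text
time_s: 22.5
position: [0.5966, -0.0824, 0.0448]
tool_rot: [[0.07, 0.998, 0.0], [0.998, -0.07, -0.0], [-0.0, 0.0, -1.0]]
ft_force: [-0.6, -0.2, -2.1]
grip_width: 0.0473
```

Call:
arm_command(
  rows="0.8 -1 0 0 0 0 0;0.8 0 0 0 0 0 0",
)

```text
time_s: 22.67
position: [0.5965, -0.0833, 0.0448]
tool_rot: [[0.07, 0.998, -0.0], [0.998, -0.07, 0.0], [-0.0, -0.0, -1.0]]
ft_force: [-0.0, 0.4, -2.6]
grip_width: 0.0473
```

Call:
arm_command(
  rows="0.8 -0.7 0 0 0 0 0;0.8 0 0 0 0 0 0",
)

```text
time_s: 22.83
position: [0.5965, -0.0836, 0.0448]
tool_rot: [[0.07, 0.998, -0.0], [0.998, -0.07, 0.001], [0.001, -0.0, -1.0]]
ft_force: [0.4, 1.8, -2.0]
grip_width: 0.0474
```

Call:
arm_command(
  rows="0.8 -0.6 0 0 0 0 0;0.8 0 0 0 0 0 0",
)

```text
time_s: 23.0
position: [0.5964, -0.0838, 0.0447]
tool_rot: [[0.07, 0.998, -0.0], [0.998, -0.07, 0.001], [0.001, -0.0, -1.0]]
ft_force: [0.8, 5.8, -3.2]
grip_width: 0.0472
```

Call:
arm_command(
  rows="0.8 -0.5 0 0 0 0 0;0.8 0 0 0 0 0 0;0.8 0 0 0 0 0 0",
)

```text
time_s: 23.25
position: [0.5964, -0.0839, 0.0447]
tool_rot: [[0.07, 0.998, -0.0], [0.998, -0.07, 0.002], [0.002, -0.0, -1.0]]
ft_force: [1.4, 6.5, -3.4]
grip_width: 0.0471
```

Call:
arm_command(
  rows="0.8 0 0 0.7 0 0 0;0.8 0 0 0.5 0 0 0;0.8 0 0 0 0 0 0",
)

```text
time_s: 23.5
position: [0.5964, -0.084, 0.0442]
tool_rot: [[0.07, 0.998, 0.0], [0.998, -0.07, 0.001], [0.001, -0.0, -1.0]]
ft_force: [-0.9, 7.4, 3.1]
grip_width: 0.0471
```

Seated (Fz is now +3.1 and the wedge no longer hangs). I'll ease the push a little and release.

Call:
arm_command(
  rows="0.8 0.3 0 -0.2 0 0 0;0.8 0 0 0 0 0 0;0.35 0 0 0 0 0 0;0.35 0 0 0 0 0 0;0.35 0 0 0 0 0 0",
)

```text
time_s: 23.92
position: [0.5966, -0.0851, 0.044]
tool_rot: [[0.07, 0.998, 0.001], [0.998, -0.07, -0.001], [-0.001, 0.001, -1.0]]
ft_force: [-0.1, 0.2, -0.1]
grip_width: 0.0557
```

Call:
arm_command(
  rows="0.35 0 0 -10 0 0 0;0.35 0 0 -20 0 0 0;0.35 0 0 -30 0 0 0;0.35 0 0 -30 0 0 0;0.35 0 0 -30 0 0 0",
)

```text
time_s: 24.33
position: [0.5963, -0.0848, 0.166]
tool_rot: [[0.07, 0.998, 0.0], [0.998, -0.07, -0.0], [-0.0, 0.0, -1.0]]
ft_force: [-0.2, 1.0, 0.2]
grip_width: 0.0557
```

Call:
arm_command(
  rows="0.35 0 -25 -10 0 0 0;0.35 0 -25 0 0 0 0;0.35 0 -25 0 0 0 0;0.35 0 -20 0 0 0 0;0.35 0 0 0 0 0 0",
)

```text
time_s: 24.75
position: [0.4988, -0.0776, 0.1749]
tool_rot: [[0.07, 0.998, -0.001], [0.998, -0.07, -0.0], [-0.0, -0.001, -1.0]]
ft_force: [0.3, -0.1, -0.1]
grip_width: 0.0555
```

```bash
python3 -c "
from h import *
s=readout.observe();go(rk(0,150,150),down(YAW)); print(s['q'].round())
snap('wrist','w6'); snap('side','s4')
a=cv2.imread('pics/w6.png'); b=cv2.imread('pics/s4.png')[110:225,215:345]
cv2.imwrite('pics/z4.png',np.hstack([cv2.resize(a,(440,330)),cv2.resize(b,(360,330),interpolation=2)]))
def inv(P): d=(P-O)*1e3; return np.round([d@X,d@Y+105,d[2]],1)
for s_,z in ((0,46),(25,60),(69.7,50),(104.4,40),(173,10),(173,52)): print(s_,z,proj('w6',rk(0,s_,z)).round(),proj('s4',rk(0,s_,z)).round())
"
```

```text
at [498.8 -77.6 174.9] shift [-0.1 97.9 24.8] turn [-0.1  0.  -0.2] F [ 0.3 -0.1 -0.1] w 55.5 t 24.75
[-22.  21.  88.  -0.  70. -18.]
0 46 [378. 347.] [297. 139.]
25 60 [385. 337.] [293. 140.]
69.7 50 [387. 290.] [284. 153.]
104.4 40 [387. 251.] [277. 164.]
173 10 [384. 171.] [263. 187.]
173 52 [400. 180.] [262. 177.]
```

View pics/z4.png

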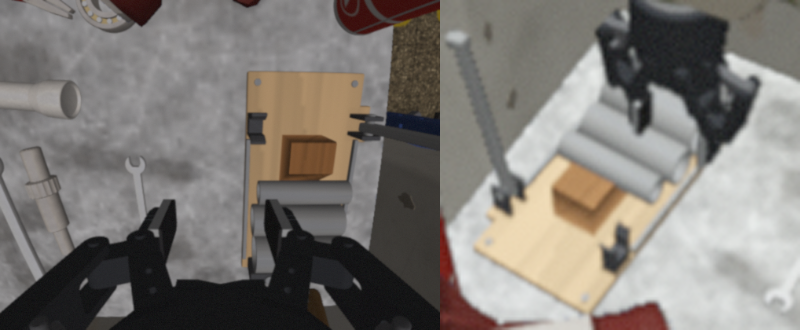

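The wrist view and side crop show stop, thick, medium, thin and wedge closed up square, with the bar still raised. Next I'll locate the bar and the pillar edge for the bar grasp.

```bash
python3 - <<'E'
from h import *
def inv(P): d=(P-O)*1e3; return np.round([d@X,d@Y+105,d[2]],1)
s=lambda u,v:(250+(u-420)*140/380,90+v/3)
for uv in((575,148),(582,105),(588,50)): print('pillar',[inv(onz('top0',*s(*uv),z)) for z in(0,.1,.2)])
t=s(541,40); b=(320*.7,178*.7)
P,e=tri('top0',t,'side0',b); print('tip',inv(P),e)
print('pivot->tip',inv(P)-[66,186,36], 'a',np.degrees(np.arctan2((inv(P)-36)[2],-(inv(P)-66)[0])))
piv=rk(66,186,36)
for a in(1.72,1.78): print(a,proj('top0',piv+.177*(-np.cos(a)*X+[0,0,np.sin(a)])),proj('side0',piv+.177*(-np.cos(a)*X+[0,0,np.sin(a)])),t,b)
E
```

```text
pillar [array([113. , 151.2,   0. ]), array([ 74.9, 154.2, 100. ]), array([ 36.8, 157.1, 200. ])]
pillar [array([148., 148.,   0.]), array([106.8, 151.2, 100. ]), array([ 65.6, 154.4, 200. ])]
pillar [array([193.2, 146.3,   0. ]), array([148. , 149.6, 100. ]), array([102.8, 153. , 200. ])]
tip [100.2 184.  200. ] 0.012535894399166447
pivot->tip [ 34.2  -2.  164. ] a 101.77944954147542
1.72 [294.24129944 107.94969951] [223.02236639 121.83822499] (294.57894736842104, 103.33333333333333) (224.0, 124.6)
1.78 [294.65493145 103.19656374] [219.65578592 120.77050493] (294.57894736842104, 103.33333333333333) (224.0, 124.6)
```

Call:
arm_command(
  rows="0.7 0 0 -30 0 0 7;0.7 0 0 -30 0 0 7;0.7 0 0 -30 0 0 7;0.7 0 0 0 0 0 7;0.7 0 0 0 0 0 7",
)

```text
time_s: 25.27
position: [0.5032, -0.0785, 0.266]
tool_rot: [[0.634, 0.773, 0.005], [0.773, -0.634, -0.002], [0.001, 0.005, -1.0]]
ft_force: [-0.7, -1.1, -1.3]
grip_width: 0.0256
```

Call:
arm_command(
  rows="0.7 0 0 0 0 0 7;0.7 0 0 0 0 0 7;0.7 0 0 0 0 0 7;0.7 0 0 0 0 0 7;0.7 0 0 0 0 0 7",
)

```text
time_s: 25.68
position: [0.5027, -0.0783, 0.2641]
tool_rot: [[0.963, 0.27, 0.001], [0.27, -0.963, -0.0], [0.001, 0.001, -1.0]]
ft_force: [-1.0, -0.1, 0.0]
grip_width: 0.0255
```

Call:
arm_command(
  rows="0.7 0 0 0 0 0 7;0.7 0 0 0 0 0 7;0.7 0 0 0 0 0 6;0.7 0 0 0 0 7 0;0.7 0 0 0 0 7 0",
)

```text
time_s: 26.1
position: [0.5037, -0.0786, 0.2643]
tool_rot: [[0.966, -0.07, 0.247], [-0.068, -0.998, -0.018], [0.248, 0.001, -0.969]]
ft_force: [0.4, -0.0, 0.3]
grip_width: 0.0257
```

Call:
arm_command(
  rows="0.7 0 0 0 0 7 0;0.7 0 0 0 0 7 0;0.7 0 0 0 0 7 0;0.7 0 0 0 0 7 0;0.7 0 0 0 0 3 0",
)

```text
time_s: 26.52
position: [0.5013, -0.0781, 0.2637]
tool_rot: [[0.707, -0.07, 0.704], [-0.05, -0.998, -0.05], [0.706, 0.0, -0.708]]
ft_force: [-0.0, 0.2, -0.3]
grip_width: 0.026
```

```bash
cat >> h.py <<'E'
def tilt(f): f=np.radians(f); z=np.sin(f)*X-np.cos(f)*np.array([0,0,1]); return np.c_[np.cross(-Y,z),-Y,z]
E
python3 -c "
from h import *
go(rk(32,186,264),tilt(45)); s=readout.observe(); print(s['q'].round(),s['tool_rot'].round(2))"
```

```text
at [501.3 -78.1 263.7] shift [ 90.4 -36.3  89.6] turn [ 0.2  0.1 -0.2] F [-0.   0.2 -0.3] w 26.0 t 26.5167
[-32.   4. 109.  39.  31.  35.] [[ 0.71 -0.07  0.7 ]
 [-0.05 -1.   -0.05]
 [ 0.71  0.   -0.71]]
```

Call:
arm_command(
  rows="0.7 23 -9 22 0 0 0;0.7 23 -9 22 0 0 0;0.7 22 -9 22 0 0 0;0.7 22 -9 22 0 0 0;0.7 0 0 0 0 0 0",
)

```text
time_s: 26.93
position: [0.6348, -0.0499, 0.2648]
tool_rot: [[0.708, -0.067, 0.703], [-0.048, -0.998, -0.047], [0.704, -0.0, -0.71]]
ft_force: [0.0, 0.6, -1.2]
grip_width: 0.0258
```

```bash
python3 -c "
from h import *
go(rk(96,186,200.5),tilt(45)); s=readout.observe(); print(s['q'].round())
im=snap('wrist','w7')
piv=rk(66,186,36)
for r in(60,100,140,165,177): print(r,proj('w7',piv+r/1e3*(-np.cos(1.77)*X+[0,0,np.sin(1.77)])).round(),end=' ')
g=cv2.cvtColor(im,cv2.COLOR_RGB2GRAY); print()
for v in (150,180,210,240): print(v, g[v,230:340:4])"
```

```text
at [634.8 -49.9 264.8] shift [-2.6  1.2 87.9] turn [ 0.   0.2 -0. ] F [ 0.   0.6 -1.2] w 25.8 t 26.9333
[-19.  17.  92.  22.  30.  59.]
60 [282. 285.] 100 [282. 265.] 140 [282. 241.] 165 [282. 222.] 177 [282. 212.] 
150 [132 148 131 118 123 105 127 109 110 127 123 137 125 112 121  86  54  50
  50  48  48  65 103 103  98  96  97 101]
180 [ 99 112 119 117  95 139 111 102 137 113 129 121 128 121 117  91  46  51
  51  52 101 104 103 102 102 101 114 123]
210 [105 104 101 107 118 116 120 105 114  97 108 127 205 203 205 181  48  51
  49  56 105 104 106 107 110 123 131 131]
240 [ 92  92  91  85  80  77  76  72  67  63  58  57 108 111 111  66  56  60
  68 105 106 104 105 114 127 132 131 134]
```

The wrist image row scan has the bright thumb tab at columns 278–290 on row 210, against 282 predicted. The bar is centred between the jaws, so I advance.

Call:
arm_command(
  rows="0.7 -1 1 20 0 0 0;0.7 -1 0 20 0 0 0;0.7 0 0 20 0 0 0;0.7 0 0 15 0 0 0;0.7 0 0 10 0 0 0",
)

```text
time_s: 27.4
position: [0.6885, -0.0558, 0.2014]
tool_rot: [[0.711, -0.069, 0.7], [-0.05, -0.998, -0.047], [0.702, -0.001, -0.712]]
ft_force: [-0.7, -0.3, 0.3]
grip_width: 0.0257
```

Call:
arm_command(
  rows="0.7 0 0 2 0 0 0;0.85 0 0 0 0 0 0;0.95 0 0 0 0 0 0;0.95 0 0 0 0 0 0;0.95 0 0 0 0 0 0",
  squeeze=20,
)

```text
time_s: 27.82
position: [0.6888, -0.0554, 0.2014]
tool_rot: [[0.71, -0.068, 0.701], [-0.049, -0.998, -0.047], [0.702, -0.001, -0.712]]
ft_force: [-0.1, 2.0, -3.6]
grip_width: 0.0125
```

```bash
python3 - <<'E'
from h import *
s=readout.observe(); go(rk(96,186,200.5),tilt(45)); T=s['tool_rot']; p=s['position']; piv=rk(66,186,36)
d=p-piv; dx=d@X; r=np.hypot(dx,d[2]); a0=np.arctan2(d[2],-dx); print('r',r*1e3,'a0',a0)
# plan: relative steps in tool axes, 13 rows
n=16; prevP,prevR=p,T
for i in range(1,n+1):
    a=a0+(0.04-a0)*i/n; f=45*(1-i/n); 
    if i==1: f=42
    P=piv+r*(-np.cos(a)*X+np.sin(a)*np.array([0,0,1])); R=tilt(f)
    print(i,round(a,2),np.round(prevR.T@(P-prevP)*1e3,1),np.round(Ro.from_matrix(prevR.T@R).as_rotvec(degrees=True),1)); prevP,prevR=P,R
E
```

```text
at [688.8 -55.4 201.4] shift [ 3.6 -0.7  4.7] turn [ 0.   0.4 -0.1] F [-0.1  2.  -3.6] w 12.5 t 27.8167
r 167.1113701478717 a0 1.7158590609406148
1 1.61 [-11.3  -0.7 -13.4] [ 0.  -2.6 -0.1]
2 1.51 [-13.1   0.  -11.5] [ 0.  -2.6 -0. ]
3 1.4 [-14.7  -0.   -9.4] [ 0.  -2.8  0. ]
4 1.3 [-16.    0.   -7.1] [ 0.  -2.8 -0. ]
5 1.19 [-16.9  -0.   -4.5] [ 0.  -2.8  0. ]
6 1.09 [-17.4   0.   -1.9] [-0.  -2.8  0. ]
7 0.98 [-17.5  -0.    0.8] [ 0.  -2.8 -0. ]
8 0.88 [-17.2   0.    3.5] [-0.  -2.8 -0. ]
9 0.77 [-16.4   0.    6. ] [-0.  -2.8 -0. ]
10 0.67 [-15.3  -0.    8.5] [-0.  -2.8  0. ]
11 0.56 [-13.8  -0.   10.7] [ 0.  -2.8 -0. ]
12 0.46 [-12.    0.   12.7] [-0.  -2.8 -0. ]
13 0.35 [-9.9 -0.  14.4] [ 0.  -2.8 -0. ]
14 0.25 [-7.6  0.  15.8] [-0.  -2.8  0. ]
15 0.14 [-5.1 -0.  16.7] [-0.  -2.8 -0. ]
16 0.04 [-2.5 -0.  17.3] [ 0.  -2.8  0. ]
```

Call:
arm_command(
  rows="0.95 -11.3 0 -13.4 0 -2.6 0;0.95 -13.1 0 -11.5 0 -2.6 0;0.95 -14.7 0 -9.4 0 -2.8 0",
)

```text
time_s: 28.07
position: [0.6369, -0.0518, 0.2019]
tool_rot: [[0.8, -0.069, 0.596], [-0.055, -0.998, -0.041], [0.598, -0.0, -0.802]]
ft_force: [0.8, 4.0, -1.1]
grip_width: 0.0125
```

Call:
arm_command(
  rows="0.95 -16 0 -7.1 0 -2.8 0;0.95 -16.9 0 -4.5 0 -2.8 0;0.95 -17.4 0 -1.9 0 -2.8 0",
)

```text
time_s: 28.32
position: [0.588, -0.0483, 0.1863]
tool_rot: [[0.877, -0.069, 0.476], [-0.06, -0.998, -0.033], [0.477, 0.0, -0.879]]
ft_force: [-1.0, 4.5, 4.3]
grip_width: 0.0126
```

```bash
cat > arc.py <<'E'
from h import *
s=readout.observe(); T=s['tool_rot']; p=s['position']; piv=rk(66,186,36)
d=p-piv; dx=d@X; r=np.hypot(dx,d[2]); a=np.arctan2(d[2],-dx); print('r',r*1e3,'a',a,'dy',d@Y*1e3,'F',s['ft_force'].round(1),'w',s['grip_width'],'tilt',np.degrees(np.arccos(-T[2,2])))
E
python3 arc.py
```

```text
r 168.77394074472693 a 1.0981954413362212 dy -0.3818698649084713 F [-1.   4.5  4.3] w 0.012585900353946931 tilt 28.47777121113593
```

Call:
arm_command(
  rows="0.95 -17.5 0 0.8 0 -2.8 0;0.95 -17.2 0 3.5 0 -2.8 0;0.95 -16.4 0 6 0 -2.8 0;0.95 -15.3 0 8.5 0 -2.8 0",
)

```text
time_s: 28.65
position: [0.5337, -0.0444, 0.1407]
tool_rot: [[0.954, -0.068, 0.293], [-0.065, -0.998, -0.02], [0.294, -0.0, -0.956]]
ft_force: [-5.0, 3.7, 6.6]
grip_width: 0.0123
```

Call:
arm_command(
  rows="0.95 -13.8 0 10.7 0 -2.8 0;0.95 -12 0 12.7 0 -2.8 0;0.95 -9.9 0 14.4 0 -2.8 0",
)

```text
time_s: 28.9
position: [0.5075, -0.0426, 0.0939]
tool_rot: [[0.987, -0.068, 0.147], [-0.068, -0.998, -0.009], [0.148, -0.001, -0.989]]
ft_force: [-7.4, 2.9, 4.7]
grip_width: 0.0122
```

```bash
python3 arc.py
```

```text
r 167.8660441824691 a 0.3524546786717468 dy 0.05770117462289511 F [-7.4  2.9  4.7] w 0.01219426376548268 tilt 8.4837299568629
```

Call:
arm_command(
  rows="0.95 -7.6 0 15.8 0 -2.8 0;0.95 -5 0 15 0 -2.8 0;0.95 -2 0 8 0 -2.8 0;0.95 0 0 4 0 0 0",
)

```text
time_s: 29.23
position: [0.4971, -0.0417, 0.0482]
tool_rot: [[0.998, -0.068, -0.004], [-0.068, -0.998, 0.002], [-0.004, -0.002, -1.0]]
ft_force: [-14.2, 0.4, 3.7]
grip_width: 0.012
```

```bash
python3 arc.py
```

```text
r 168.40925990045912 a 0.07227931192402523 dy 0.19873522754846293 F [-14.2   0.4   3.7] w 0.012029826045042475 tilt 0.23645106859918366
```

Call:
arm_command(
  rows="0.95 1 0 3 0 0 0;0.95 1 0 3 0 0 0;0.95 0 0 2 0 0 0;0.95 0 0 0 0 0 0",
)

```text
time_s: 29.57
position: [0.4972, -0.0417, 0.0403]
tool_rot: [[0.998, -0.068, -0.005], [-0.068, -0.998, 0.002], [-0.005, -0.002, -1.0]]
ft_force: [-17.4, -0.6, 2.8]
grip_width: 0.0127
```

```bash
python3 arc.py
```

```text
r 167.92537551327345 a 0.025885064227897568 dy 0.2308738052829794 F [-17.4  -0.6   2.8] w 0.012744784383044437 tilt 0.30879714396577096
```

Call:
arm_command(
  rows="0.95 0 0 2 0 0 0;0.95 0 0 0 0 0 0;0.75 0 0 0 0 0 0;0.7 0 0 0 0 0 0;0.7 0 0 0 0 0 0",
)

```text
time_s: 29.98
position: [0.502, -0.0428, 0.0398]
tool_rot: [[0.998, -0.069, 0.007], [-0.069, -0.998, -0.0], [0.007, -0.0, -1.0]]
ft_force: [0.5, -0.6, -0.3]
grip_width: 0.0254
```

Call:
arm_command(
  rows="0.7 0 0 -8 0 0 0;0.7 0 0 -15 0 0 0;0.7 0 0 -30 0 0 0;0.7 0 0 -30 0 0 0;0.7 0 0 -30 0 0 0",
)

```text
time_s: 30.4
position: [0.5008, -0.0425, 0.1543]
tool_rot: [[0.998, -0.069, 0.005], [-0.069, -0.998, 0.0], [0.005, -0.001, -1.0]]
ft_force: [-0.2, -0.9, -0.8]
grip_width: 0.0252
```

Call:
arm_command(
  rows="0.7 -25 0 -25 0 0 0;0.7 -25 0 -25 0 0 0;0.7 -25 0 -20 0 0 0;0.7 -25 0 0 0 0 0;0.7 0 0 0 0 0 0",
)

```text
time_s: 30.82
position: [0.3977, -0.0349, 0.2234]
tool_rot: [[0.998, -0.069, 0.006], [-0.069, -0.998, -0.001], [0.006, 0.0, -1.0]]
ft_force: [0.3, 0.7, 0.2]
grip_width: 0.0257
```

```bash
python3 - <<'E'
from h import *
s=readout.observe(); print(s['ft_force'].round(1),s['grip_width'],s['time_s'],s['position'])
snap('side','s5'); snap('top','t5')
a=cv2.imread('pics/s5.png')[125:215,215:335]; b=cv2.imread('pics/t5.png')[140:230,245:390]
cv2.imwrite('pics/z5.png',np.vstack([np.hstack([cv2.resize(a,(400,300),interpolation=2),cv2.resize(b,(400,300),interpolation=2)]),np.hstack([cv2.resize(cv2.imread(f'pics/{n}.png'),(400,300)) for n in('s5','t5')])]))
piv=rk(66,186,36)
for r in(177,): print('tip exp',proj('s5',piv-r/1e3*X),proj('t5',piv-r/1e3*X))
E
```

```text
[0.3 0.7 0.2] 0.025708933781975293 30.8167 [ 0.39770359 -0.03493899  0.22343322]
tip exp [295.21095558 203.6792421 ] [283.64158105 231.93336783]
```

View pics/z5.png

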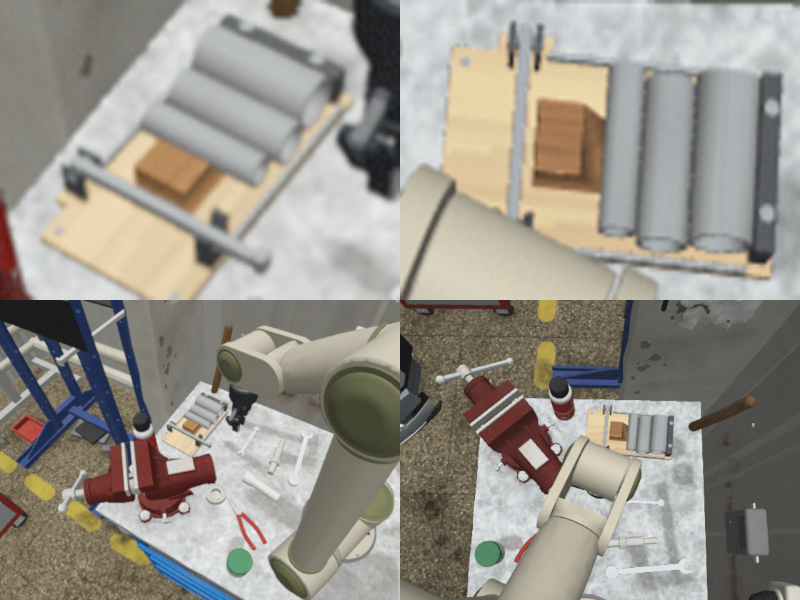

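The bar is level in its catch, with the tip at (293.6,203.6) in the side view against (295.2,203.7) expected. One numeric check of the row's closeness before handing in.

```bash
python3 - <<'E'
from h import *
from scipy.interpolate import interp1d
g=cv2.cvtColor(cv2.imread('pics/t5.png'),cv2.COLOR_BGR2GRAY).astype(float)
# mean profile along rack-y at rack x -30..30, compare with expected ideal silhouettes
def sil(s,zc,r):
    th=np.linspace(0,2*np.pi,181); U=[proj('t5',rk(0,s+r*np.cos(t),zc+r*np.sin(t)))[0] for t in th]; return round(min(U),1),round(max(U),1)
print('thick',sil(25,35,25),'med',sil(69.7,30,20),'thin',sil(104.4,25,15),'stop',proj('t5',rk(0,0,46))[0].round(1),'heel top',proj('t5',rk(0,173,52))[0].round(1))
v=int(proj('t5',rk(0,70,40))[1]); print(v); 
for vv in(v-6,v,v+6): print(dict(zip(range(290,392),g[vv,290:392].astype(int))) if vv==v else '')
E
```

```text
thick (np.float64(350.9), np.float64(374.4)) med (np.float64(332.3), np.float64(350.9)) thin (np.float64(318.4), np.float64(332.3)) stop 375.1 heel top 294.3
185

{290: np.int64(181), 291: np.int64(199), 292: np.int64(199), 293: np.int64(152), 294: np.int64(107), 295: np.int64(126), 296: np.int64(124), 297: np.int64(123), 298: np.int64(125), 299: np.int64(122), 300: np.int64(122), 301: np.int64(120), 302: np.int64(121), 303: np.int64(121), 304: np.int64(124), 305: np.int64(122), 306: np.int64(125), 307: np.int64(123), 308: np.int64(127), 309: np.int64(127), 310: np.int64(104), 311: np.int64(74), 312: np.int64(82), 313: np.int64(93), 314: np.int64(100), 315: np.int64(113), 316: np.int64(118), 317: np.int64(112), 318: np.int64(106), 319: np.int64(115), 320: np.int64(137), 321: np.int64(153), 322: np.int64(166), 323: np.int64(173), 324: np.int64(172), 325: np.int64(175), 326: np.int64(175), 327: np.int64(174), 328: np.int64(173), 329: np.int64(167), 330: np.int64(156), 331: np.int64(132), 332: np.int64(101), 333: np.int64(104), 334: np.int64(125), 335: np.int64(136), 336: np.int64(149),
[... 391 characters left out ...]
64(152), 357: np.int64(157), 358: np.int64(164), 359: np.int64(170), 360: np.int64(173), 361: np.int64(172), 362: np.int64(175), 363: np.int64(175), 364: np.int64(177), 365: np.int64(176), 366: np.int64(177), 367: np.int64(176), 368: np.int64(173), 369: np.int64(173), 370: np.int64(169), 371: np.int64(164), 372: np.int64(153), 373: np.int64(139), 374: np.int64(91), 375: np.int64(77), 376: np.int64(91), 377: np.int64(92), 378: np.int64(90), 379: np.int64(91), 380: np.int64(92), 381: np.int64(92), 382: np.int64(132), 383: np.int64(177), 384: np.int64(188), 385: np.int64(190), 386: np.int64(194), 387: np.int64(201), 388: np.int64(207), 389: np.int64(214), 390: np.int64(214), 391: np.int64(214)}
```

```bash
python3 -c "
from h import *
print(env.close_job())"
```

```text
the job is handed in; nothing more can be done
None
```

The row is closed up and the bar is down. I handed the job in at about 31 s of the 72 s, with the gripper clear of everything.

- **What I did:** I laid the medium and thin pipes across the rack after the thick one, pushing the medium one up to the thick. I then pushed the wedge, slope first, against the thin pipe until it met about 7 N of resistance. After that I gripped the raised bar by its tab, brought it over and lowered it into its catch.
- **Row check:** In the last top view the pipe edges match the all-touching layout to within 1 px (about 2 mm), and no board shows between them. The wedge's heel reads about 1 px off, within the calibration error, so a gap under about 1–2 mm would not show.
- **Bar check:** In the last side view the tip is at (293.6, 203.6), against (295.2, 203.7) expected for level. While I was lowering it, the outward pull on the gripper reached about 17 N, well under the limits.
- **Bystanders:** The arm touched none of them. The bearing and can look unmoved in the last pictures. The spanner was partly hidden behind the arm in the top view, and I did not re-measure any of them.

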